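Free the pawl and lower the dish clamp

TASK

Lower the ratchet clamp over the culture dish: first press the tab of its pawl all the way down so that the pawl comes free of the toothed wheel, then push the raised clamp arm down by its cross bar, past the teeth, until it is fully down over the dish. Use pushes of the fingertips only: nothing is to be picked up, the arm must not be raised further or forced down while the pawl is still in the teeth, and the dish in its nest and the things standing round the clamp stay where they are.

Things in the scene. Friction and masses are not known exactly. Their poses are not given: they have to be found in the camera images.
- dish_clamp: The ratchet clamp's fixed frame: a flat grey bed 320 x 130 x 12 mm bolted to the bench, x = -175 to +145 and y = -65 to +65 mm of its own axes (z up). Origin on the bench, under the arm's hinge. The arm lies on the -x side of the hinge, the pawl's tab on the +x side.
- hinge_axis (a point): Axis of the arm's hinge, along dish_clamp's y, 80 mm above the bench. The arm carries a toothed steel wheel of 46 mm radius about it. Upright aluminium cheeks at y = +-19 mm hold it, 94 mm high from x = -17 to +17 mm and 46 mm high as far as x = 53 mm of dish_clamp.
- nest (a point): Centre of the dish's nest on the bed's top face, at x = -105, y = 0, z = 12 mm of dish_clamp: a round rubber mat with four 9 mm high steel pins round it that stand 2.5 mm clear of the dish.
- clamp_arm (a joint): Angle of the clamp arm, rad. At 0 it rises 0.85 rad above level; the value grows as it is pushed down; at 0.85 it is level, on its stop: fully down. Starts at 0 to 0.08 (can be raised to -0.08: do not). Stiff, stays where left: the bar needs 4 to 8 N. Pawl in the teeth: stops at about 0.12 (gives to 0.2 if pushed hard).
- grip_bar (a point): Centre of the cross bar at the arm's free end: black, round, 20 mm diameter, 64 mm long along dish_clamp's y, 205 mm from the hinge. At arm value q it lies at x = -205 cos(0.85 - q), z = 80 + 205 sin(0.85 - q) mm of dish_clamp. A dark flat arm 22 mm wide leads to it; a rubber foot under the arm stops 1 mm above the dish.
- pawl (a joint): Angle of the pawl, rad: 0 in the teeth, 0.30 on its stop, fully free (it clears the teeth from about 0.15). Grows as the tab is pressed down. Stiff, stays where it is left; takes about 5 N at the tab. Its pivot, along dish_clamp's y, is at x = 36, z = 32 mm of dish_clamp.
- pawl_tab (a point): Centre of the top face of the pawl's tab: a dark ribbed plate 28 x 28 x 7 mm behind the toothed wheel, 125 mm from the hinge on dish_clamp's +x side; 72 mm above the bench and level when the pawl is in the teeth. Pressed to the stop it sinks 28 mm, moves 8 mm further out along +x and tilts 0.3 rad (outer edge lower).
- dish_center (a point): Centre (half-way up) of the round lidded culture dish, 90 mm diameter, 14 mm high, loose in the nest under the arm. Leave it there.
- objective_case_center (a point): Centre of an upright round screw case, 38 mm diameter, 63 mm high, loose beside the clamp. Leave it alone.
- coverslips_center (a point): Centre of a small white box, 33 x 33 x 16 mm, loose beside the clamp. Leave it alone.
- timer_center (a point): Centre of a white bench timer, 52 x 72 x 34 mm, loose beside the clamp. Leave it alone.
- marker_center (a point): Centre of a black marker pen, 134 mm long, 12 mm thick, lying loose beside the clamp. Leave it alone.
- oil_bottle_center (a point): Centre of a small amber bottle, 31 mm diameter, 68 mm high, loose near the bench's right edge. Leave it alone.
There are look-alikes about, which are no part of the job. What is meant by the part that bears dish_center is not brown, and is the smaller of those in its own colour.

How it is judged:
On the way, in this order (a step that is already met when the one before it is completed fails the run):
1. the pawl is pressed free (tab down to within 0.06 rad of its stop) while the arm is still up (value of joint pawl above 0.24 rad and value of joint clamp_arm below 0.2 rad), for 0.1 s.
2. the arm is pushed fully down (value of joint clamp_arm above 0.79 rad), for 0.2 s.
At the end, for the whole second after the job is handed in: The clamp arm is down to within 0.06 rad of its level stop and at rest, the pawl is still free (over 0.15 rad), and the dish lies flat in its nest, within 6 mm of the centre (value of joint clamp_arm above 0.79 rad and velocity of joint clamp_arm between -0.05 and 0.05 rad/s and value of joint pawl above 0.15 rad and horizontal distance between dish_center and nest below 0.006 m and z of dish_center in the frame of dish_clamp below 0.023 m); the robot touches nothing.
It fails at once if the arm is forced down while the pawl is in the teeth (value of joint clamp_arm above 0.25 rad and value of joint pawl below 0.1 rad).
It fails at once if the arm is raised (value of joint clamp_arm below -0.05 rad).
It fails at once if the dish is lifted or pushed out of its nest (distance of dish_center from where it was at the start of the episode above 0.012 m).
It fails at once if a thing beside the clamp is picked up or shoved by more than 25 mm (distance of any of objective_case_center, coverslips_center, timer_center, marker_center, oil_bottle_center from where it was at the start of the episode above 0.025 m).
It also fails if it takes over 56 s, if anything falls off the work surface, if the arm or the gripper's body presses on something with over 40 N, if the wrist force passes 120 N, or if a joint passes its speed limit or range.

ROBOT

A 6-joint arm with a two-finger parallel gripper is mounted at the origin on the work surface; the furniture and walls round the work are solid. World frame = base frame: x ahead of the robot, y to its left, z up, the work surface at z = 0. Lengths are in m, angles in rad, forces in N, time in s.
With the tool pointing down it reaches from about 0.35 to 0.775 m from the base axis. Payload 7.3 kg.
Tool frame: the origin (TCP) lies midway between the tips of the shut fingers; the grasp point (between the pads) lies 19 mm behind it (manip.grip_depth is the distance from the TCP to the grasp point, in m); x points along the fingers, y is the direction in which the jaws open and shut, and the axes are right-handed (so a half turn about x gives the same grasp; the last joint's range is limited). The gripper opens to 92 mm and grips with 3 to 60 N. Pads are 19 mm wide; open, the fingers measure 130 mm over their backs; the gripper's body (75 mm by 190 mm) begins 47 mm behind the grasp point.
Start: joints at [-0.897, 0.342, 1.524, -0, 1.275, -0.146], TCP at [0.384, -0.358, 0.227] pointing down, gripper open.
Joint ranges: [-2.53, 2.53], [-0.77, 2.02], [0.04, 2.7], [-1, 4.14], [0.28, 2.66], [-3.11, 3.11]. Speed limits (rad/s): [2.57, 2.57, 3.14, 3.14, 3.14, 3.14].

INTERFACE

Orientations are given as [roll, pitch, yaw] about the fixed x, y, z axes, in that order (R = Rz(yaw) Ry(pitch) Rx(roll)).
In Python, from workcell import manip gives the robot as it stands. The module is installed in compiled form; this text tells all that it offers.
- The arm moves only by the tool servo_tool, never from a script. Its argument "deltas" is one flat list of numbers, 7 for each row, row after row: the shift along the world's x, y, z in units of 0.05 m (1.0 is 0.05 m), then the turn, a rotation vector about the world's x, y, z in units of 0.15 rad (1.0 is 0.15 rad), then the opening in per cent of the stroke, from 0 (shut) to 100 (fully open). A call has exactly 5 rows; each row shifts and turns the commanded pose from where the row before left it; what a row does not reach is not made up. A row lasts 1/10 s, in which the tool goes at most 50 mm and 8.59 degrees, less where a joint would pass 70% of its speed; a pose out of reach is approached as far as the arm can. A call with a number of a shift or a turn outside -1 to 1 is refused whole. A call with a gripper value outside its range is refused whole. The fingers move at their own pace and stop on an object; "grip_force" is the grip in N (left out, the last holds). Time passes only in rows, so rows that do not move let the fingers close, or fill a call up. It gives the time, the measured TCP pose, the force and the opening at its end, in the units of the state.
- manip.observe(): the state, without advancing time (a new reading comes with each control period).
- manip.camera(name): name is "scene" or "top" or "wrist"; returns a dict with "image" (480x640x3 uint8, blue, green, red), "range_z" (480x640 float32, m along the optical axis (not along the pixel's ray), 0 where there is no reading), "vfov" (degrees; the focal length in pixels is half the picture's height over the tangent of half this angle, whatever the lens; pixels are square), "cx", "cy" (the principal point, pixels), "extrinsics" (4x4, takes a point from camera to world coordinates); the wrist camera has in their place "tool_from_camera" (4x4, takes a point from camera to tool coordinates, whose origin is the TCP and whose axes are the tool frame's). Camera axes: x right, y down, z forward; pixel columns grow to the right and rows downward; lengths in m; the calibration is good to about 2 mm. A picture is of the moment at which its call begins: read the wrist's pose just before it.
- manip.finish_job(): hands the job in, once; it reports no verdict.
Trained networks look in the newest picture that a camera, given by its name, has taken for a name from the list of things; names that differ only in an ending like _2 or _b are one class to them, and where a whole thing is asked for, a point or a joint stands for the part that bears it (a point fixed in the world has none). Each returns a list of dicts, best first, with "score" (0 to 1); they miss things now and then, are a little off and sometimes report something else, mostly with a low value. They report only what shows in the picture. A call takes as long as a camera call. They do not tell look-alikes from the thing itself.
- manip.cut_out(camera, name): "pixels" (480x640 bool, what is visible of it).
- manip.pinpoint(camera, name): "centre" ([x, y, z] in m, in world coordinates, good to about 4 mm: a listed point, or the origin of a listed thing).
The state is a dict: "t": time; "qpos": joint angles; "qd": joint speeds; "effort": joint torques, N m; "eef_pos": TCP position; "eef_rot": TCP orientation; "contact_force": force on the tool from outside, world axes, zero at the start; "moment": the same for the moment, N m; "width": finger opening in m.
Only numpy, scipy, OpenCV 4.12 (cv2) and the standard library are available. Lean on these libraries where they do the work, as an engineer would, in place of code of your own. Each camera call takes 0.05 s, during which the arm holds its last target. There are 200 camera calls.

## Working session

There is one attempt and no reset: what is moved stays moved. The work goes in short steps, Python scripts to look and compute and a tool call to move; the robot and the scene stay as the last step left them, time stands still between calls to the robot, and variables do not carry over. Pictures are saved under pics/ and viewed, about 8 in all and at most 12, crops included, and the job is handed in when it is done.

Besides the shell and the picture viewer there is one more tool, called after "Request:" in YAML: its name, and indented under it one key for each argument. servo_tool: Moves the arm, as the interface text tells. Its arguments: {"type":"object","properties":{"deltas":{"type":"array","items":{"type":"number"}},"grip_force":{"type":"number"}},"required":["deltas"]}

```bash
mkdir -p pics
python3 - <<'E'
from workcell import manip
import cv2,numpy as np
print(manip.observe())
for c in ("scene","top"):
    d=manip.camera(c); cv2.imwrite(f"pics/{c}0.png",d["image"])
    np.savez(f"{c}0.npz",**{k:v for k,v in d.items()})
    for n in ("dish_clamp","hinge_axis","nest","grip_bar","pawl_tab","dish_center","objective_case_center","coverslips_center","timer_center","marker_center","oil_bottle_center"):
        try: print(c,n,[(np.round(r["centre"],3).tolist(),round(float(r["score"]),2)) for r in manip.pinpoint(c,n)][:4])
        except Exception as e: print(c,n,e)
E
```

```text
{'t': 0.0, 'qpos': array([-8.96790994e-01,  3.42527196e-01,  1.52499154e+00, -1.07203632e-05,
        1.27536125e+00, -1.45991907e-01]), 'qd': array([ 0.00277025,  0.00070729,  0.00042188,  0.00044046, -0.00033937,
       -0.00110274]), 'effort': array([-5.25496546e-01, -4.25838125e+01, -2.44255167e+01,  7.15655205e-02,
        5.48589905e-02, -1.07550036e-04]), 'eef_pos': array([ 0.38362357, -0.35784621,  0.22615532]), 'eef_rot': array([-1.70882472,  1.56950896,  2.2527683 ]), 'contact_force': array([ 0.45482212, -0.23944948,  0.87098315]), 'moment': array([-0.00621746, -0.02979892,  0.03083981]), 'width': 0.09182372367684055}
scene dish_clamp [([0.524, 0.109, -0.002], 0.79)]
scene hinge_axis [([0.526, 0.108, 0.078], 0.75)]
scene nest [([0.512, 0.003, 0.013], 0.75)]
scene grip_bar [([0.512, -0.038, 0.221], 0.59)]
scene pawl_tab [([0.537, 0.236, 0.07], 0.64)]
scene dish_center [([0.552, -0.172, 0.01], 0.92), ([0.84, -0.144, 0.008], 0.77), ([0.517, 0.004, 0.021], 0.68)]
scene objective_case_center [([0.649, 0.07, 0.032], 0.85)]
scene coverslips_center [([0.626, -0.004, 0.011], 0.68)]

[... 159 characters left out ...]
 [([0.736, -0.154, 0.034], 0.69)]
top dish_clamp [([0.528, 0.111, 0.001], 0.86)]
top hinge_axis [([0.525, 0.109, 0.08], 0.81)]
top nest []
top grip_bar [([0.514, -0.038, 0.223], 0.76)]
top pawl_tab [([0.535, 0.234, 0.075], 0.53)]
top dish_center [([0.552, -0.172, 0.01], 0.91), ([0.515, 0.004, 0.019], 0.81), ([0.842, -0.147, 0.008], 0.8), ([0.422, -0.003, 0.009], 0.33)]
top objective_case_center [([0.651, 0.069, 0.032], 0.72)]
top coverslips_center [([0.73, -0.157, 0.033], 0.62), ([0.423, -0.005, 0.008], 0.58), ([0.615, 0.002, 0.011], 0.54)]
top timer_center []
top marker_center [([0.42, -0.006, 0.013], 0.89)]
top oil_bottle_center [([0.73, -0.157, 0.032], 0.67), ([0.529, 0.234, 0.07], 0.66)]
```

View pics/scene0.png

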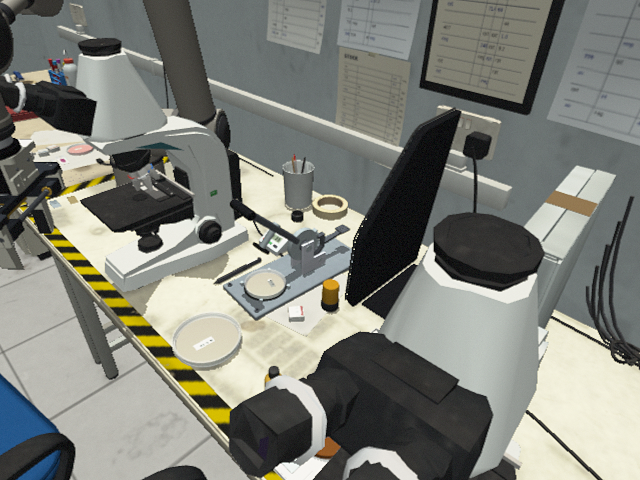

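View pics/top0.png

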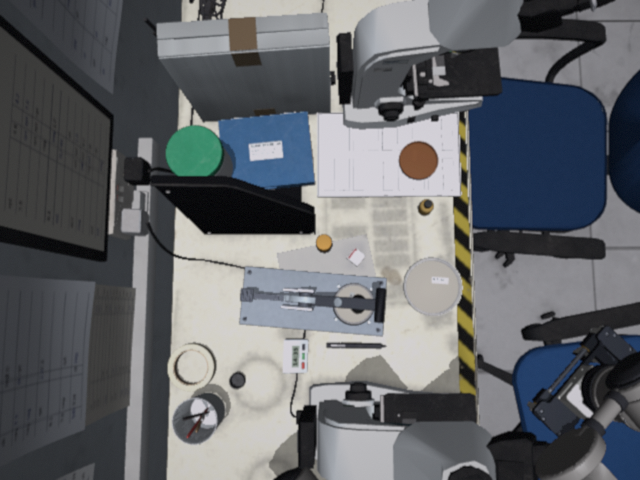

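The scene view shows the clamp at about (290,265), with the raised bar at (236,207) and the tab at (342,230). A microscope stands on the robot's side, at about (165,200).

Three things look like the dish in the top view: brown (418,160), large pale (432,286) and small pale (352,303) under the clamp arm. The one meant is (352,303), because it isn't brown and is the smaller of the two pale ones.

Next I'll get heights for the obstacles and a crop to confirm this.

```bash
cat > h.py <<'E'
import numpy as np
def cloud(d):
    h,w=d["range_z"].shape; f=h/2/np.tan(np.radians(float(d["vfov"]))/2)
    v,u=np.mgrid[:h,:w]; z=d["range_z"]
    p=np.stack([(u-d["cx"])/f*z,(v-d["cy"])/f*z,z],-1)
    E=d["extrinsics"]; return p@E[:3,:3].T+E[:3,3], z>0
E
python3 - <<'E'
from h import *
import cv2
P=[];
for c in ("scene","top"):
    d=np.load(c+"0.npz"); p,m=cloud(d); P.append(p[m])
    if c=="top":
        img=d["image"]; cv2.imwrite("pics/crop.png",cv2.resize(img[220:390,225:475],None,fx=3,fy=3,interpolation=cv2.INTER_CUBIC))
        for n,(u,v) in dict(dish=(345,310),big=(432,290),bar=(380,305),tab=(249,295)).items(): print(n,p[v,u].round(3))
P=np.concatenate(P)
xs=np.arange(0,1.0,.05); ys=np.arange(.45,-.5,-.05)
print("max z(mm), cols y",ys.round(2))
for x in xs[::-1]:
    r=[]
    for y in ys:
        s=P[(abs(P[:,0]-x)<.025)&(abs(P[:,1]-y)<.025)&(P[:,2]<.9)]
        r.append(f"{int(s[:,2].max()*1000) if len(s) else -1:5d}")
    print(f"{x:.2f}","".join(r))
E
```

```text
dish [0.5   0.022 0.025]
big [ 0.543 -0.171  0.023]
bar [ 0.51  -0.037  0.233]
tab [0.533 0.226 0.074]
max z(mm), cols y [ 0.45  0.4   0.35  0.3   0.25  0.2   0.15  0.1   0.05  0.   -0.05 -0.1
 -0.15 -0.2  -0.25 -0.3  -0.35 -0.4  -0.45]
0.95    -1  575  342  343  342  344  343  343  343  295  318  344  443  453  447  433  450  452 -258
0.90   355  616  160  160   44   41   41   40    7   40   81   85  170   18   12   -1 -254 -254 -255
0.85   471  665  168  169  166   41   41   42    8    9    8   22   25   20   13   -1 -256 -254 -255
0.80    -1  688  210  168  166   41   41   42    9    9   10   22   24   19   12   -1 -255 -253 -256
0.75    -1  685  326  168    7   36   31   13   12   13   12   12   71   44   11   -1 -257 -255 -253
0.70    -1  679  382  383  380  376  323  254    7    6    6    6   71    8    5 -110  -93  -89  -86
0.65    96  673  326   68   65   64   64   93   67   23    7    5    6    7    5 -105  -92  -83  -83
0.60   316  666   63   18   19   16   16   16   17   20   16   23   25   26   23   -1   -1   -1 -739
0.55   346  633    6    5   76   74  114  123  170  209
[... 456 characters left out ...]
 406  603  144  144    6    6   78  238  312  323  427  492  492  627  628  460  338   -1 -258
0.25   337  519  141  145    5    7   78  503  543  543  425  491  491  437  454  454 -741   -1 -259
0.20   285  514    6    6    6  260  325  436  439  541  247  185  183  432  430 -743 -741 -742 -257
0.15   365  509    7    5    6  275  283    2  399   -1   -1    2    2    2    4 -739 -740 -742 -269
0.10   377  504    4    3    3   -1   -1  286  286  203    0    3    3    3    4 -741 -740 -742 -272
0.05   406  499    2    4   -1   -1   -1   -1  283  178  139 -742    3    3    2 -743 -740 -742 -742
0.00   437  495    2   -1   -1   -1   -1   -1   -1   -1  171 -743    4    3    3 -742 -738 -743   -1
```

View pics/crop.png

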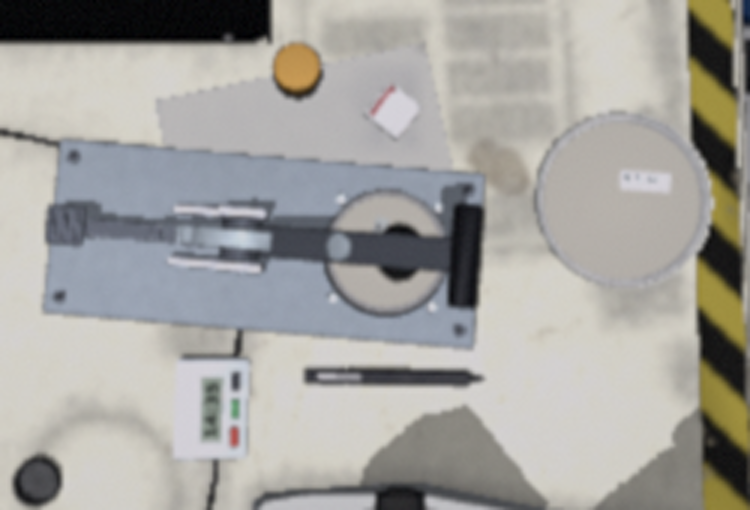

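The crop confirms it: the small pale dish is under the clamp arm, between the nest pins. I still need to check where the robot's links are relative to the microscope.

Run:
```python
from h import *
import cv2
can=np.full((600,800,3),255,np.uint8)
C=[]
for c in ("scene","top"):
    d=np.load(c+"0.npz"); p,m=cloud(d); print(c,d["extrinsics"][:3,3].round(2),"fwd",d["extrinsics"][:3,2].round(2)); C.append((p[m],d["image"][m]))
P=np.concatenate([a for a,_ in C]);I=np.concatenate([b for _,b in C])
k=(P[:,0]>-.3)&(P[:,0]<.75)&(abs(P[:,1])<.6)&(P[:,2]>.03)&(P[:,2]<1.5)
P=P[k];I=I[k]
# left: top-down coloured by height; right: side (x,z)
def put(u,v,col,o):
    for a,b,cc in zip(u.astype(int),v.astype(int),col):
        if 0<=a<398 and 0<=b<600: cv2.rectangle(can,(o+a,b),(o+a+1,b+1),[int(t) for t in cc],-1)
o=np.argsort(P[:,2]);P=P[o];I=I[o]
hc=cv2.applyColorMap((np.clip(P[:,2]/1.0,0,1)*255).astype(np.uint8).reshape(-1,1),cv2.COLORMAP_JET)[:,0]
put(200-P[:,1]*330,580-(P[:,0]+.3)*500,hc,0)
put((P[:,0]+.3)*370,590-P[:,2]*390,hc*0+I,400)
for z in (0,.2,.4,.6,.8,1,1.2): cv2.line(can,(400,int(590-z*390)),(410,int(590-z*390)),(0,0,255),2)
for x in (0,.2,.4,.6): cv2.line(can,(int(400+(x+.3)*370),590),(int(400+(x+.3)*370),599),(0,0,255),2);cv2.line(can,(0,int(580-(x+.3)*500)),(10,int(580-(x+.3)*500)),(0,0,0),2)
for y in (-.4,-.2,0,.2,.4): cv2.line(can,(int(200-y*330),590),(int(200-y*330),599),(0,0,0),2)
cv2.imwrite("pics/map.png",can)
```

```text
scene [ 1.09 -0.45  0.65] fwd [-0.56  0.6  -0.57]
top [0.51 0.05 1.24] fwd [ 0.13 -0.   -0.99]
```

View pics/map.png

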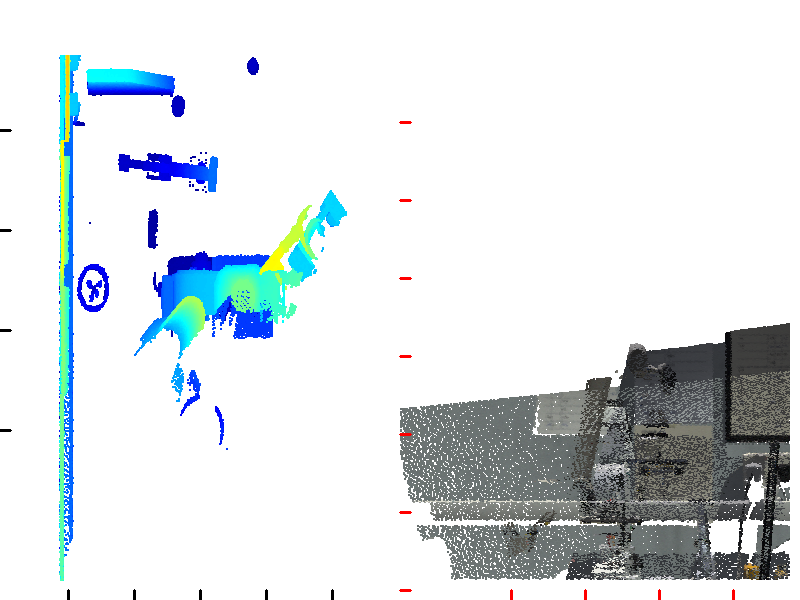

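The robot's links and the microscope overlap in this map. I'll raise the tool with the fingers shut and look again, so that only what moved is taken as robot.

Request:
servo_tool:
  deltas: [0,0,0.7,0,0,0,0,0,0,0.8,0,0,0,0,0,0,0.8,0,0,0,0,0,0,0.8,0,0,0,0,0,0,0.5,0,0,0,0]

```text
t: 1.7
eef_pos: [0.3839, -0.3585, 0.41]
eef_rot: [1.424, 1.567, -0.898]
contact_force: [-0.5, -0.6, 0.5]
width: 0.0568
```

Run:
```python
from workcell import manip
from h import *
import cv2
o=manip.observe();print(o["t"],o["qpos"].round(3),o["eef_pos"].round(3),o["eef_rot"].round(3),o["width"])
S=[];R=[]
for c in ("scene","top"):
    d=manip.camera(c); np.savez(f"{c}1.npz",**d); cv2.imwrite(f"pics/{c}1.png",d["image"])
    e=np.load(c+"0.npz"); a,ma=cloud(d); b,mb=cloud(e)
    same=ma&mb&(abs(a[...,2]-b[...,2])<.006)&(np.abs(d["image"].astype(int)-e["image"]).sum(-1)<30)
    S.append(a[same]); R.append(b[mb&~same]); 
    im=e["image"].copy(); im[~same]=im[~same]//2+np.array([0,0,127],np.uint8); cv2.imwrite(f"pics/{c}d.png",im)
ys=np.arange(.3,-.5,-.05)
def tab(P,xs):
    print(ys.round(2))
    for x in xs:
        r=[]
        for y in ys:
            s=P[(abs(P[:,0]-x)<.025)&(abs(P[:,1]-y)<.025)]
            r.append(f"{int(s[:,2].max()*1000) if len(s) else -1:5d}")
        print(f"{x:.2f}","".join(r))
tab(np.concatenate(S),np.arange(.45,-.06,-.05)); tab(np.concatenate(R),np.arange(.5,-.06,-.05))
c=np.hstack([cv2.imread("pics/scened.png")[:300,:320],cv2.imread("pics/topd.png")[180:480,220:640]])
cv2.imwrite("pics/diff.png",c)
```

```text
1.7 [-0.897  0.273  1.13  -0.     1.735 -0.146] [ 0.384 -0.359  0.41 ] [ 1.424  1.567 -0.898] 0.05677553343011922
[ 0.3   0.25  0.2   0.15  0.1   0.05  0.   -0.05 -0.1  -0.15 -0.2  -0.25
 -0.3  -0.35 -0.4  -0.45]
0.45     4   15   17   37   25   16   30   21    7    5    5    5   -1   -1   -1 -103
0.40    28    6    5   38   28   14   13   16    5    6    6    6   -1   -1   -1 -112
0.35   118   23    5   37   42   42  158  346  362  369  348    5  538  428   -1 -262
0.30   143    6    4   79  238  310  323  424  493  492  436  454  459   -1   -1 -259
0.25   145    6    6   79  488  540  541  426  491  491  439  449  449 -744   -1 -259
0.20     4    6  254  310  426  504  539  200  187  183  431  439 -744 -742 -745 -263
0.15     5    6  274  282    3  372   -1   -1    3    2    3    3 -743 -741 -743 -269
0.10     3    2   -1   -1  287  285  203    0    3    2    3    3 -744 -744 -743 -271
0.05     2   -1   -1   -1   -1  283  178  140 -743    3    3    3 -742 -744 -743 -744
0.00     0   -1   -1   -1   -1   -1   -1  174 -743    2    3    3 -744 -743 -744   -1
-0.05    -1   -1   -1   -1 
[... 491 characters left out ...]
8   -1 -261
0.30   119    6    6   66  230  310  321  390  484  488  627  628  460  338   -1 -258
0.25   114    5    7    6  503  541  542  361 -742  180  425  454  454 -747   -1 -260
0.20     6    6    5  325  436  413  541   -1 -742  182  180    0 -744 -741 -742 -257
0.15     5    5    6  279    2  399   -1   -1    0 -741    1 -742 -739 -740 -742 -271
0.10     2   -1   -1   -1  286  282  199   -1    2 -744    0 -744 -741 -740 -742 -739
0.05    -1   -1   -1   -1   -1  148  148   -1 -742    0 -741    0 -743 -740 -743 -742
0.00    -1   -1   -1   -1   -1   -1   -1  104 -743    0   -2    0 -742 -738 -743   -1
-0.05    -1   -1   -1   -1   -1   -1   -1   -1 -740    1    0    1 -742 -741 -743   -1
```

View pics/diff.png

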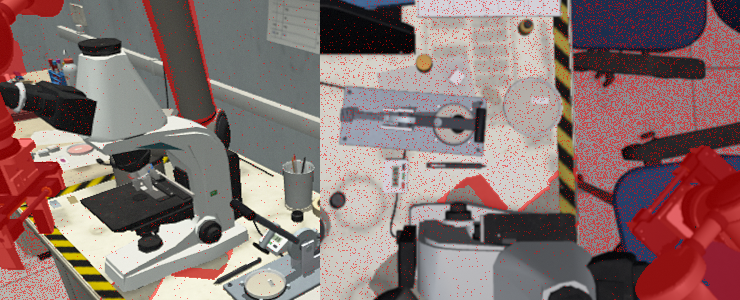

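Static points put the microscope head at z ≤ 0.49 m, around x 0.2–0.35 and y −0.2…0. The red areas are the robot, including the dark column behind the microscope. I'll go out in x and then across at z 0.41, turning the jaws to lie along world x (the clamp's cross axis).

Request:
servo_tool:
  deltas: [0.6,0,0.1,0,0,0.4,0,0.6,0,0.1,0,0,0.4,0,0.6,0.2,0,0,0,0.4,0,0.6,0.4,0,0,0,0.4,0,0.6,0.6,0,0,0,0.4,0]

```text
t: 2.3
eef_pos: [0.5346, -0.2986, 0.4143]
eef_rot: [-1.653, 1.568, 2.609]
contact_force: [1.2, 0.5, -0.0]
width: 0.0083
```

Request:
servo_tool:
  deltas: [0,0.8,0,0,0,0.3,0,0,0.8,0,0,0,0.3,0,0,0.8,0,0,0,0.3,0,0,0.8,0,0,0,0.3,0,0,0.8,0,0,0,0.3,0]

```text
t: 2.8
eef_pos: [0.5334, -0.0967, 0.4153]
eef_rot: [-1.694, 1.569, 2.794]
contact_force: [0.9, -0.8, 1.1]
width: 0.001
```

Run:
```python
from workcell import manip
from scipy.spatial.transform import Rotation as R
o=manip.observe();print(o["t"],o["qpos"].round(3),o["eef_pos"].round(3),o["contact_force"].round(1))
print(R.from_euler("xyz",o["eef_rot"]).as_matrix().round(3))
```

```text
2.8 [-0.321  0.313  1.06   0.     1.77  -0.096] [ 0.533 -0.097  0.415] [ 0.9 -0.8  1.1]
[[-0.002  0.975 -0.222]
 [ 0.001 -0.222 -0.975]
 [-1.    -0.002 -0.   ]]
```

Request:
servo_tool:
  deltas: [0,0.8,0,0,0,0.2,0,0,0.8,0,0,0,0.2,0,0,0.8,0,0,0,0.2,0,0,0.8,0,0,0,0.2,0,0,0.8,0,0,0,0.2,0]

```text
t: 3.3
eef_pos: [0.5334, 0.1033, 0.4154]
eef_rot: [-1.429, 1.569, -3.075]
contact_force: [1.0, 0.4, 0.4]
width: 0.0
```

Request:
servo_tool:
  deltas: [0,0.8,-0.4,0,0,0,0,0,0.8,-0.6,0,0,0,0,0.05,0.8,-0.6,0,0,0,0,0,0.27,-0.6,0,0,0,0,0,0,-0.6,0,0,0,0]

```text
t: 3.8
eef_pos: [0.5352, 0.2374, 0.2737]
eef_rot: [-1.419, 1.568, -3.062]
contact_force: [-0.5, -0.1, 0.0]
width: 0.0004
```

Run:
```python
from workcell import manip
from scipy.spatial.transform import Rotation as R
import cv2,numpy as np
o=manip.observe();print(o["t"],o["qpos"].round(3),o["eef_pos"].round(3),o["contact_force"].round(1))
T=R.from_euler("xyz",o["eef_rot"]).as_matrix();print(T[:,1].round(3))
d=manip.camera("wrist");cv2.imwrite("pics/w1.png",d["image"])
for n in ("pawl_tab","hinge_axis","dish_clamp","grip_bar"): print(n,[(r["centre"].round(4) if hasattr(r["centre"],"round") else r["centre"],r["score"]) for r in manip.pinpoint("wrist",n)][:2])
```

```text
3.8 [2.860e-01 4.280e-01 1.264e+00 1.000e-03 1.453e+00 3.590e-01] [0.535 0.237 0.274] [-0.5 -0.1  0. ]
[ 0.997 -0.073 -0.002]
pawl_tab [([0.5357, 0.232, 0.0727], 0.81)]
hinge_axis []
dish_clamp [([0.5233, 0.1108, 0.0033], 0.92)]
grip_bar []
```

View pics/w1.png

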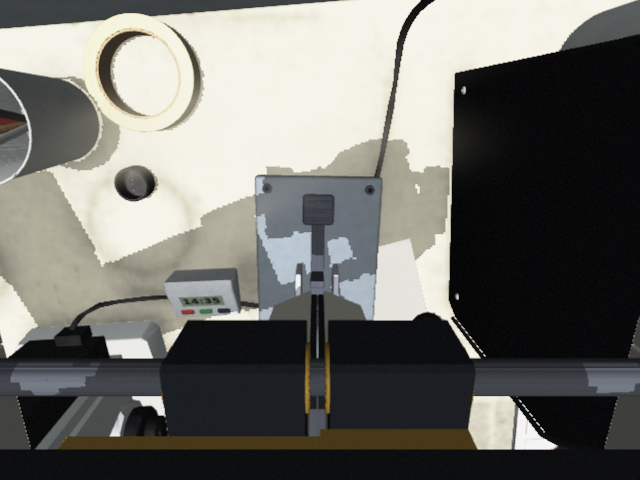

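The wrist view shows the tab at (318,209) with nothing around it, the black panel at column 455 and beyond, and the timer at (200,290). The network puts the tab at (0.536, 0.232, 0.073), which fits the given 72 mm. Going down over it now.

Request:
servo_tool:
  deltas: [0,0,-0.8,0,0,0,0,0,0,-0.8,0,0,0,0,0,0,-0.8,0,0,0,0,0,0,-0.8,0,0,0,0,0,0,-0.5,0,0,0,0]

```text
t: 4.55
eef_pos: [0.5367, 0.2346, 0.0909]
eef_rot: [1.736, 1.57, 0.088]
contact_force: [-0.4, -0.5, 0.5]
width: 0.0006
```

Request:
servo_tool:
  deltas: [0,0,-0.2,0,0,0,0,0,0.02,-0.1,0,0,0,0,0,0.02,-0.1,0,0,0,0,0,0.02,-0.1,0,0,0,0,0,0.02,-0.1,0,0,0,0]

```text
t: 5.05
eef_pos: [0.5382, 0.2407, 0.064]
eef_rot: [2.146, 1.565, 0.499]
contact_force: [-0.4, 4.2, 5.2]
width: 0.0003
```

Request:
servo_tool:
  deltas: [0,0.02,-0.1,0,0,0,0,0,0.02,-0.1,0,0,0,0,0,0.02,-0.1,0,0,0,0,0,0.02,-0.1,0,0,0,0,0,0,0,0,0,0,0]

```text
t: 5.55
eef_pos: [0.5386, 0.2453, 0.0445]
eef_rot: [2.136, 1.563, 0.489]
contact_force: [0.5, 5.4, 8.7]
width: 0.0004
```

Request:
servo_tool:
  deltas: [0,0,-0.05,0,0,0,0,0,0,-0.05,0,0,0,0,0,0,0,0,0,0,0,0,0,0,0,0,0,0,0,0,0,0,0,0,0]

```text
t: 6.05
eef_pos: [0.5392, 0.2455, 0.0428]
eef_rot: [2.086, 1.561, 0.44]
contact_force: [-7.1, 2.9, 29.9]
width: 0.0006
```

The force jumped to 30 N at z 0.043, so the tab is on its stop (28 mm of sink). Lifting, then checking from the wrist.

Request:
servo_tool:
  deltas: [0,0,0.2,0,0,0,0,0,0,0.8,0,0,0,0,0,0,1,0,0,0,0,0,0,1,0,0,0,0,0,0,1,0,0,0,0]

```text
t: 6.55
eef_pos: [0.5362, 0.2433, 0.2399]
eef_rot: [1.878, 1.569, 0.232]
contact_force: [0.9, 1.2, 0.0]
width: 0.0009
```

Run:
```python
from workcell import manip
from h import *
from scipy.spatial.transform import Rotation as R
import cv2
o=manip.observe();print(o["t"],o["qpos"].round(3),o["eef_pos"].round(3),o["contact_force"].round(1))
d=manip.camera("wrist");T=np.eye(4);T[:3,:3]=R.from_euler("xyz",o["eef_rot"]).as_matrix();T[:3,3]=o["eef_pos"]
d["extrinsics"]=T@d["tool_from_camera"];p,m=cloud(d)
print("tab",manip.pinpoint("wrist","pawl_tab"))
k=manip.cut_out("wrist","pawl_tab")
q=p[m&(abs(p[...,0]-.537)<.01)]
for y in np.arange(.21,.265,.005):
    s=q[abs(q[:,1]-y)<.0025]; print(round(y,3),len(s),np.round(np.percentile(s[:,2],[50,95]),4) if len(s) else "")
for c in ("scene","top"):
    manip.camera(c); print(c,[(np.round(r["centre"],3),r["score"]) for n in("grip_bar","pawl_tab") for r in manip.pinpoint(c,n)])
```

```text
6.55 [ 0.296  0.45   1.32  -0.     1.37   0.372] [0.536 0.243 0.24 ] [0.9 1.2 0. ]
tab [{'centre': [0.5365, 0.2377, 0.0465], 'score': 0.83}]
0.21 115 [0.0457 0.0476]
0.215 114 [0.045  0.0467]
0.22 83 [0.0445 0.046 ]
0.225 74 [0.0436 0.0455]
0.23 116 [0.0467 0.048 ]
0.235 272 [0.0484 0.2963]
0.24 234 [0.0455 0.2964]
0.245 170 [0.0429 0.3076]
0.25 258 [0.0411 0.3063]
0.255 2148 [0.2575 0.2826]
0.26 138 [0.0004 0.3237]
0.265 2639 [0.3314 0.3345]
scene [(array([ 0.511, -0.044,  0.225]), 0.96), (array([0.537, 0.244, 0.043]), 0.74), (array([0.524, 0.111, 0.001]), 0.74)]
top [(array([ 0.512, -0.036,  0.225]), 0.73), (array([0.534, 0.24 , 0.044]), 0.21), (array([0.536, 0.242, 0.045]), 0.65)]
```

The tab now sits at z 0.044 and is tilted, so the pawl is on its stop, and the clamp arm hasn't moved. Before reaching for the bar I'll fit the link geometry to check forearm clearance over the microscope when the arm is fully down.

Run:
```python
import numpy as np
from scipy.optimize import least_squares
D=[([-.897,.3425,1.525],[.3836,-.3578,.2262]),([-.897,.273,1.13],[.384,-.359,.41]),([-.321,.313,1.06],[.533,-.097,.415]),([.286,.428,1.264],[.535,.237,.274]),([.296,.45,1.32],[.536,.243,.24])]
def f(p):
    a1,L2,L3,h,lat=p; r=[]
    for q,x in D:
        s=a1+L2*np.sin(q[1])+L3*np.sin(q[1]+q[2]); z=h+L2*np.cos(q[1])+L3*np.cos(q[1]+q[2])
        c,n=np.cos(q[0]),np.sin(q[0]); r+=[s*c-lat*n-x[0],s*n+lat*c-x[1],z-x[2]]
    return r
o=least_squares(f,[0,.4,.4,0,.08]);print(o.x.round(3),np.abs(o.fun).max())
a1,L2,L3,h,lat=o.x
for x in ([.513,-.04,.235],[.509,-.0955,.09]):
    s=np.hypot(x[0],x[1]);al=np.sqrt(s*s-lat*lat)
    g=least_squares(lambda q:[a1+L2*np.sin(q[0])+L3*np.sin(q[0]+q[1])-al,h+L2*np.cos(q[0])+L3*np.cos(q[0]+q[1])-x[2]],[.45,1.5])
    print(x,g.x.round(3),"q1",round(np.arctan2(x[1],x[0])-np.arctan2(lat,al),3),"slope",np.degrees(g.x.sum()-np.pi/2).round(1))
```

```text
[ 0.024  0.411  0.387 -0.051  0.076] 0.010433798109059977
[0.513, -0.04, 0.235] [0.28  1.576] q1 -0.227 slope 16.3
[0.509, -0.0955, 0.09] [0.445 1.762] q1 -0.333 slope 36.4
```

Request:
servo_tool:
  deltas: [0,-0.1,0.7,0,0,0,0,0,-0.6,0.7,0,0,0,0,0,-0.8,0.4,0,0,0,0,0,-0.8,0,0,0,0,0,0,-0.8,0,0,0,0,0]

```text
t: 7.5
eef_pos: [0.5362, 0.0869, 0.3266]
eef_rot: [0.573, 1.571, -1.074]
contact_force: [0.6, -0.2, -0.8]
width: 0.0002
```

The fit shows the forearm about 0.5 m high where it passes the microscope, near the head's left edge. I'll tilt the tool 0.2 rad so the wrist leans toward +y. That moves the forearm away from the head and lines the push up with the bar's arc.

Request:
servo_tool:
  deltas: [-0.1,-0.6,0,-0.3,0,0,0,-0.1,-0.6,-0.2,-0.3,0,0,0,-0.1,-0.6,-0.4,-0.3,0,0,0,-0.1,-0.5,-0.4,-0.3,0,0,0,-0.05,-0.35,-0.3,-0.1,0,0,0]

```text
t: 8.0
eef_pos: [0.5127, -0.0453, 0.2596]
eef_rot: [0.059, 1.375, -1.587]
contact_force: [0.6, 0.1, 0.8]
width: 0.0005
```

Run:
```python
from workcell import manip
from scipy.spatial.transform import Rotation as R
import cv2,numpy as np
o=manip.observe();print(o["t"],o["qpos"].round(3),o["eef_pos"].round(3),o["contact_force"].round(1))
print(R.from_euler("xyz",o["eef_rot"]).as_matrix().round(3))
ims=[]
for c in ("scene","top"):
    d=manip.camera(c); ims.append(d["image"]); print(c,[np.round(r["centre"],3) for r in manip.pinpoint(c,"grip_bar")])
cv2.imwrite("pics/bar.png",np.hstack([cv2.resize(ims[0][:300,:400],None,fx=1,fy=1),ims[1][180:480,220:620]]))
```

```text
8.0 [-0.117  0.302  1.507 -0.202  1.318  0.008] [ 0.513 -0.045  0.26 ] [0.6 0.1 0.8]
[[-0.003  0.997 -0.075]
 [-0.195 -0.075 -0.978]
 [-0.981  0.012  0.195]]
scene [array([ 0.512, -0.044,  0.221])]
top []
```

View pics/bar.png

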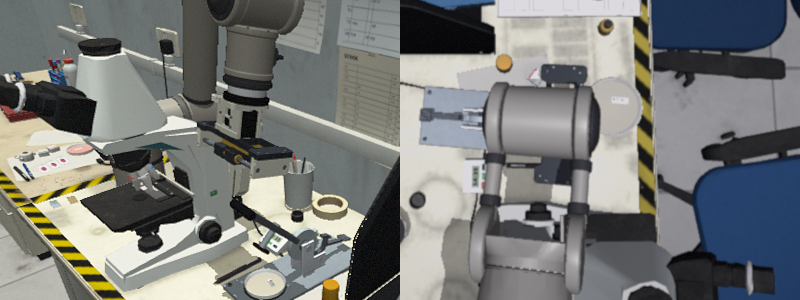

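The tool is above the bar at about (236,200) in the scene half, and the forearm is well clear over the microscope's left side. Starting the push along the arc.

Request:
servo_tool:
  deltas: [0,0.1,-0.4,0,0,0,0,0,0.05,-0.1,0,0,0,0,0,-0.13,-0.2,0,0,0,0,0,-0.13,-0.2,0,0,0,0,0,-0.13,-0.2,0,0,0,0]

```text
t: 8.7
eef_pos: [0.5144, -0.0573, 0.2083]
eef_rot: [0.087, 1.373, -1.559]
contact_force: [-3.5, -2.6, 7.4]
width: 0.0006
```

Request:
servo_tool:
  deltas: [0,-0.08,-0.14,0,0,0,0,0,-0.08,-0.14,0,0,0,0,-0.02,-0.06,-0.14,0,0,0,0,0,-0.05,-0.14,0,0,0,0,-0.02,-0.05,-0.14,0,0,0,0]

```text
t: 9.2
eef_pos: [0.5136, -0.0735, 0.1735]
eef_rot: [0.1, 1.373, -1.546]
contact_force: [1.2, -2.6, 4.7]
width: 0.0002
```

Run:
```python
from workcell import manip
import cv2,numpy as np
o=manip.observe();print(o["t"],o["qpos"].round(3),o["effort"].round(1),o["eef_pos"].round(3),o["contact_force"].round(1))
for c in ("scene",):
    d=manip.camera(c); cv2.imwrite("pics/mid.png",cv2.resize(d["image"][60:360,60:400],None,fx=2,fy=2)); print(c,[np.round(r["centre"],3) for r in manip.pinpoint(c,"grip_bar")],[np.round(r["centre"],3) for r in manip.pinpoint(c,"pawl_tab")])
```

```text
9.2 [-0.171  0.376  1.649 -0.219  1.088  0.004] [  1.5 -40.4 -20.2   0.3   0.7   0. ] [ 0.514 -0.074  0.173] [ 1.2 -2.6  4.7]
scene [array([ 0.508, -0.082,  0.164])] [array([0.537, 0.244, 0.042]), array([0.518, 0.006, 0.019])]
```

View pics/mid.png

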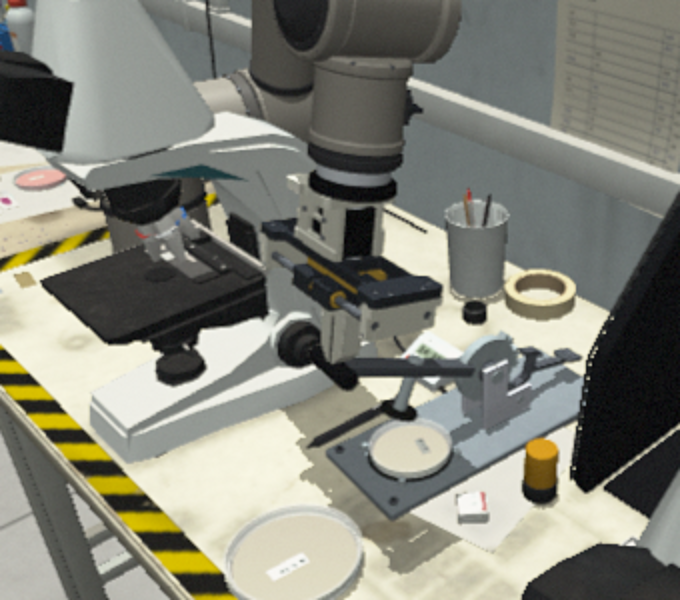

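The arm is about halfway down, the tab is still down, and everything near the clamp is untouched. Continuing.

Request:
servo_tool:
  deltas: [0,-0.08,-0.14,0,0,0,0,-0.02,-0.08,-0.14,0,0,0,0,0,-0.06,-0.14,0,0,0,0,0,-0.05,-0.16,0,0,0,0,-0.02,-0.05,-0.16,0,0,0,0]

```text
t: 9.85
eef_pos: [0.5102, -0.0885, 0.1341]
eef_rot: [0.082, 1.376, -1.565]
contact_force: [2.4, 2.5, 3.4]
width: 0.0005
```

Request:
servo_tool:
  deltas: [0,-0.04,-0.16,0,0,0,0,0,-0.04,-0.16,0,0,0,0,-0.02,-0.02,-0.16,0,0,0,0,0,0,-0.16,0,0,0,0,0,0,-0.12,0,0,0,0]

```text
t: 10.35
eef_pos: [0.5086, -0.0939, 0.0961]
eef_rot: [0.073, 1.375, -1.574]
contact_force: [1.2, -3.1, 4.4]
width: 0.0006
```

Request:
servo_tool:
  deltas: [0,0,-0.06,0,0,0,0,0,0,-0.06,0,0,0,0,0,0,-0.04,0,0,0,0,0,0,0,0,0,0,0,0,0,0,0,0,0,0]

```text
t: 10.85
eef_pos: [0.5085, -0.0935, 0.0894]
eef_rot: [0.075, 1.375, -1.572]
contact_force: [-2.2, -1.9, 9.7]
width: 0.0004
```

Request:
servo_tool:
  deltas: [0,0,-0.06,0,0,0,0,0,0,-0.04,0,0,0,0,0,0,0,0,0,0,0,0,0,0,0,0,0,0,0,0,0,0,0,0,0]

```text
t: 11.35
eef_pos: [0.5088, -0.0937, 0.0885]
eef_rot: [0.088, 1.373, -1.559]
contact_force: [-13.0, 4.8, 43.9]
width: 0.0004
```

It's on the stop: 44 N with almost no movement. Retreating along the tool axis (up and slightly +y), then checking.

Request:
servo_tool:
  deltas: [0,0.02,0.2,0,0,0,0,0,0.1,0.6,0,0,0,0,0,0.1,0.8,0,0,0,0,0,0.1,0.8,0,0,0,0,0,0.1,0.8,0,0,0,0]

```text
t: 11.85
eef_pos: [0.5079, -0.0715, 0.2446]
eef_rot: [0.066, 1.377, -1.581]
contact_force: [0.9, -0.9, 0.1]
width: 0.0002
```

Request:
servo_tool:
  deltas: [0,0.6,0.6,0,0,0,0,0,0.6,0.6,0,0,0,0,0,0.6,0.6,0,0,0,0,0,0.6,0,0,0,0,0,0,0,0,0,0,0,0]

```text
t: 12.35
eef_pos: [0.5084, 0.051, 0.3338]
eef_rot: [0.076, 1.378, -1.567]
contact_force: [0.6, -0.4, 0.2]
width: 0.0006
```

Run:
```python
from workcell import manip
import cv2,numpy as np
from h import *
o=manip.observe();print(o["t"],o["eef_pos"].round(3),o["contact_force"].round(1))
for c in ("scene","top"):
    d=manip.camera(c)
    if c=="scene": cv2.imwrite("pics/end.png",cv2.resize(d["image"][160:360,160:400],None,fx=3,fy=3))
    for n in ("grip_bar","pawl_tab","dish_center","nest","objective_case_center","coverslips_center","timer_center","marker_center","oil_bottle_center"):
        print(c,n,[np.round(r["centre"],3).tolist() for r in manip.pinpoint(c,n)][:3])
```

```text
12.35 [0.508 0.051 0.334] [ 0.6 -0.4  0.2]
scene grip_bar [[0.507, -0.1, 0.08]]
scene pawl_tab [[0.538, 0.241, 0.048]]
scene dish_center [[0.516, 0.007, 0.017], [0.842, -0.149, 0.009], [0.553, -0.172, 0.01]]
scene nest [[0.51, 0.004, 0.016]]
scene objective_case_center [[0.645, 0.069, 0.03], [0.505, -0.102, 0.078]]
scene coverslips_center [[0.626, -0.004, 0.008]]
scene timer_center [[0.4, 0.135, 0.015], [0.647, 0.07, 0.034]]
scene marker_center [[0.537, 0.24, 0.045]]
scene oil_bottle_center [[0.735, -0.157, 0.034]]
top grip_bar [[0.507, -0.097, 0.079]]
top pawl_tab []
top dish_center [[0.554, -0.171, 0.009], [0.516, 0.002, 0.014], [0.843, -0.146, 0.008]]
top nest [[0.513, 0.002, 0.016], [0.516, 0.004, 0.017]]
top objective_case_center [[0.65, 0.068, 0.034], [0.514, 0.005, 0.014]]
top coverslips_center [[0.615, 0.0, 0.012]]
top timer_center [[0.4, 0.131, 0.018]]
top marker_center [[0.42, -0.004, 0.007]]
top oil_bottle_center [[0.73, -0.159, 0.032]]
```

View pics/end.png

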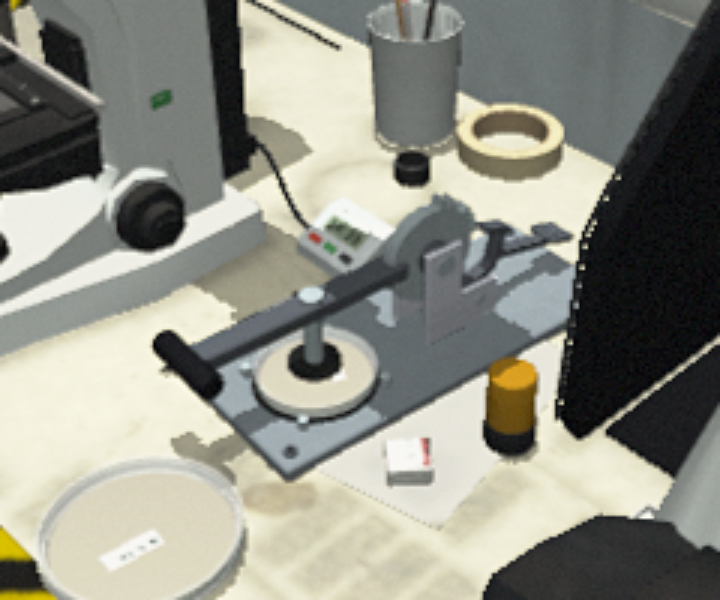

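The picture shows the clamp arm level (bar at (188,362), foot over the dish at (315,360)), the tab down at (550,232), and the dish between its pins. Handing in.

```bash
python3 -c "
from workcell import manip
print(manip.finish_job())"
```

```text
the job is handed in; nothing more can be done
None
```

The clamp arm is fully down over the dish and the pawl is still free. I handed the job in at about 13 s; the hand-in gives no verdict.

- **What I did:** I pressed the pawl tab down with the shut fingertips until it hit its stop: 30 N, with the fingertip at z 0.043 m. Then I pushed the cross bar down along its arc to its stop (44 N, almost no movement) and backed off clear.
- **Clamp:** In the last checks the bar centre was at z about 0.080 m, which is level. The tab was at about 0.045–0.048 m and tilted, so the pawl is free.
- **Dish and surroundings:** The dish was within about 6 mm of the nest centre as the networks place both, and the picture shows it lying between the nest pins. The networks are only good to about 4 mm, so the 6 mm limit rests mainly on the picture. The other things were within about 5 mm of where they started, and the robot was touching nothing.
- **Checks that failed or disagreed:**
  - The top camera didn't find the tab in the last check; the robot was partly in its view.
  - The scene camera took the tab for the marker, but the top camera placed the marker where it started.
  - A few extra network hits were false.

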